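Butt the tube home with the pump clamp

TASK

The square steel tube on the bed of the blue pump clamp must be butted up against the clamp's end stop for marking. Pump the yellow trigger until the jaw has pushed the tube right up against the stop, then press the red release lever so that the jaw springs fully back and leaves the tube there. Let only the clamp move the tube: do not touch the tube or the jaw yourself.

Things in the scene. Friction and masses are not known exactly. Their poses are not given: they have to be found in the camera images.
- clamp: Blue bench clamp on a dark steel base plate 320 mm long (its y), 90 wide (x), 10 thick; origin: centre of its underside, z up. Blue housing 52 mm wide, 66 high, y = -100 to -10 mm. Ahead of it (+y): jaw, bed (top z = 10 mm, two rails 8 mm high, 36 mm apart), fixed blue end stop, face at y = +134 mm, 45 mm high. The jaw pushes to +y. Fixed to the table.
- jaw_travel (a joint): Jaw travel, m; 0 = fully back (orange face at clamp y = +12 mm), 0.047 = tube pressed against the stop. A full, unhurried trigger stroke adds about 12 mm, a short or hasty one 6 or 0; a ratchet holds it (it may settle back up to 6 mm as the trigger rises). Extra strokes do no harm. With the release held down and the trigger up, a spring returns it to 0 in about 0.5 s.
- jaw: The jaw: dark steel block 36 x 12 x 34 mm with an orange face, on a toothed steel bar. Its origin coincides with the clamp's when fully back and moves along the clamp's y with the jaw. Not to be touched.
- trigger_pad (a point): Top centre of the ribbed yellow pad (34 x 36 mm) at the end of the pump trigger, over the housing's end away from the stop. At rest at clamp (0, -139, 108) mm. A full stroke is 27 mm straight down (rigid at 34 mm) with 5 to 17 N; it springs back by itself in 0.3 s and must come right up between strokes. The point moves with the trigger; pivot 84 mm to +y.
- release_pad (a point): Top centre of the red pad (30 x 32 mm) at the end of the release lever, which sticks out of the housing's side (clamp -x). At rest at clamp (-70, -26, 80) mm. Held 13 to 20 mm down (rigid at 22 mm) with 5 to 12 N it frees the jaw; it springs back up by itself. The point moves with the lever.
- tube_offcut: Dark square steel tube offcut, 30 x 30 mm and 75 mm long (its y), lying lengthways loose on the clamp's bed between jaw and end stop. Origin: centre of its underside. When its end touches the stop its origin is at clamp y = +96.5 mm; it starts 18 to 38 mm short of that.

How it is judged:
On the way:
1. the jaw, pumped forward by at least 30 mm, has pushed the tube to within 10 mm of the end stop (value of joint jaw_travel above 0.03 m and y of tube_offcut in the frame of clamp above 0.0865 m), for 0.2 s.
At the end, for the whole second after the job is handed in: The jaw is back within 6 mm of its rest position, and the tube lies at rest on the bed, lengthways within 10 degrees, its end within 10 mm of the end stop (value of joint jaw_travel below 0.006 m and y of tube_offcut in the frame of clamp between 0.0865 and 0.105 m and z of tube_offcut in the frame of clamp below 0.016 m and angle between the y axis of tube_offcut and the y axis of clamp, either way round below 0.17 rad and linear speed of tube_offcut below 0.02 m/s); the robot touches nothing.
It fails at once if the robot touches the tube (contact force between any of the fingers, the arm and tube_offcut above 1 N).
It fails at once if the robot pushes the jaw itself (contact force between any of the fingers, the arm and jaw above 1 N).
It also fails if it takes over 51 s, if anything falls off the work surface, if the arm or the gripper's body presses on something with over 40 N, if the wrist force passes 120 N, or if a joint passes its speed limit or range.

ROBOT

A 7-joint arm with a two-finger parallel gripper is mounted at the origin on a cart in front of the work surface, level with it; the furniture and walls round the work are solid. World frame = base frame: x ahead of the robot, y to its left, z up, the work surface at z = 0. Lengths are in m, angles in rad, forces in N, time in s.
With the tool pointing down it reaches from about 0.425 to 0.925 m from the base axis. Payload 6.8 kg.
Tool frame: the origin (TCP) lies midway between the tips of the shut fingers; the grasp point (between the pads) lies 19 mm behind it; y points along the fingers, z is the direction in which the jaws open and shut, and the axes are right-handed (so a half turn about y gives the same grasp; the last joint's range is limited). The gripper opens to 85 mm and grips with 20 to 120 N. Pads are 22 mm wide; open, the fingers measure 114 mm over their backs; the gripper's body (76 mm by 85 mm) begins 54 mm behind the grasp point. The pads swing forward as they close: fully open they stand 13 mm farther back than shut.
Start: joints at [1.033, 0.477, 0.022, 1.555, -0.011, 1.109, -0.083], TCP at [0.281, -0.614, 0.192] pointing down, gripper open.
Joint ranges: [-2.96, 2.96], [-0.34, 2.1], [-1.41, 1.46], [0.24, 2.44], [-1.37, 4.51], [0.17, 1.92], [-2.96, 2.96]. Speed limits (rad/s): [2.39, 2.39, 3.14, 3.14, 3.14, 3.14, 3.14].

INTERFACE

Orientations are given as a unit quaternion [w, x, y, z].
In Python, from station import bot gives the robot as it stands. The module is installed in compiled form; this text tells all that it offers.
- The arm moves only by the shell command python3 -m crank 'ROWS' [FORCE]. ROWS is JSON, a list of rows, each an object with "linear": the shift along the tool's x, y, z in m, a list of three; "dr": the turn, a rotation vector about the tool's x, y, z in degrees, a list of three; "hand": the gripper command: -1 is shut, 1 is fully open, values between are in proportion. A call has 1 to 10 rows; each row is the pose to reach, as a shift and turn from the pose commanded when the call began, along the tool's axes at that moment; what a row does not reach only later rows make up. A row lasts 1/12 s, in which the tool goes at most 41.7 mm and 7.16 degrees, less where a joint would pass 70% of its speed; a pose out of reach is approached as far as the arm can. A call with a gripper value outside its range is refused whole. The fingers move at their own pace and stop on an object; FORCE is the grip in N (left out, the last holds). Time passes only in rows, so rows that repeat a pose let the fingers close. It gives the time, the measured TCP pose, the force and the opening at its end, in the units of the state.
- bot.get_obs(): the state, without advancing time (a new reading comes with each control period).
- bot.read_camera(name): name is "side" or "top"; returns the picture (384x512x3 uint8, blue, green, red); there is no depth.
- bot.camera_params(name): a dict with "K" (3x3 intrinsics, pixels), "R" (3x3) and "t" (3): a world point X has camera coordinates R X + t. Camera axes: x right, y down, z forward; pixel columns grow to the right and rows downward; lengths in m; the calibration is good to about 2 mm. A picture is of the moment at which its call begins. camera_params takes no time and is no camera call.
- bot.hand_in(): hands the job in, once; it reports no verdict.
Trained networks look in the newest picture that a camera, given by its name, has taken for a name from the list of things; names that differ only in an ending like _2 or _b are one class to them, and where a whole thing is asked for, a point or a joint stands for the part that bears it (a point fixed in the world has none). Each returns a list of dicts, best first, with "score" (0 to 1); they miss things now and then, are a little off and sometimes report something else, mostly with a low value. They report only what shows in the picture. A call takes as long as a camera call.
- bot.search_frame(camera, target): "extent" ([left, top, right, bottom] in pixels, round what is visible of it).
- bot.cut_out(camera, target): "pixels" (384x512 bool, what is visible of it) and "extent" ([left, top, right, bottom] in pixels, round what is visible of it).
- bot.place_of(camera, target): "xy" ([column, row] in pixels: a listed point, or the origin of a listed thing).
The state is a dict: "t": time; "q": joint angles; "joint_vel": joint speeds; "joint_torque": joint torques, N m; "eef_pos": TCP position; "tool_rot": TCP orientation; "contact_force": force on the tool from outside, world axes, zero at the start; "torque": the same for the moment, N m; "gripper_width": opening from 0.0 (shut) to 1.0 (fully open).
Only numpy, scipy, OpenCV 4.12 (cv2) and the standard library are available. Lean on these libraries where they do the work, as an engineer would, in place of code of your own. Each camera call takes 0.05 s, during which the arm holds its last target. There are 200 camera calls.

## Working session

There is one attempt and no reset: what is moved stays moved. The work goes in short steps, Python scripts to look and compute and a shell command to move; the robot and the scene stay as the last step left them, time stands still between calls to the robot, and variables do not carry over. Pictures are saved under pics/ and viewed, about 8 in all and at most 12, crops included, and the job is handed in when it is done.

```bash
mkdir -p pics
cat > h.py <<'E'
import numpy as np, cv2
from station import bot
from scipy.spatial.transform import Rotation as Rot
E
python3 - <<'E'
from h import *
o=bot.get_obs(); print(o['t'],o['eef_pos'],o['tool_rot'],o['gripper_width'])
for c in ['side','top']:
    im=bot.read_camera(c); cv2.imwrite(f'pics/{c}0.png',im)
    p=bot.camera_params(c); print(c,np.round(p['K'],1).tolist(),np.round(p['R'],4).tolist(),np.round(p['t'],4).tolist())
    for n in ['clamp','trigger_pad','release_pad','tube_offcut','jaw']:
        print(n,[(np.round(d['xy'],1).tolist(),round(float(d['score']),2)) for d in bot.place_of(c,n)[:2]])
E
```

```text
0.0 [ 0.28097621 -0.61300236  0.19072517] [ 0.15063334 -0.15100055  0.69145933 -0.69021187] 0.9997135402876991
side [[467.9, 0.0, 254.1], [0.0, 467.9, 196.5], [0.0, 0.0, 1.0]] [[-0.8588, -0.5121, 0.0133], [-0.3427, 0.5549, -0.758], [0.3808, -0.6556, -0.6521]] [0.4787, 0.2642, 0.7087]
clamp [([254.7, 261.7], 0.98)]
trigger_pad [([306.0, 181.0], 0.76)]
release_pad [([258.0, 261.2], 0.62)]
tube_offcut [([235.1, 276.6], 0.63)]
jaw [([259.0, 260.4], 0.52)]
top [[467.6, 0.0, 262.9], [0.0, 467.6, 197.1], [0.0, 0.0, 1.0]] [[0.022, -0.9997, -0.01], [-0.9919, -0.0206, -0.1257], [0.1255, 0.0127, -0.992]] [0.0186, 0.5421, 0.8784]
clamp [([250.8, 213.7], 0.89), ([222.0, 206.5], 0.28)]
trigger_pad [([324.7, 220.4], 0.86), ([253.1, 213.4], 0.57)]
release_pad [([255.9, 248.9], 0.94)]
tube_offcut [([221.6, 208.9], 0.57)]
jaw []
```

View pics/side0.png

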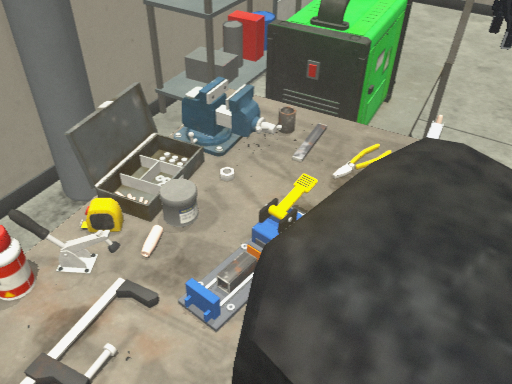

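View pics/top0.png

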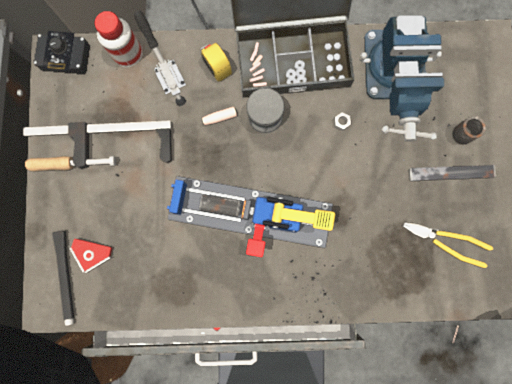

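```bash
cat >> h.py <<'E'
C={c:bot.camera_params(c) for c in('side','top')}
def proj(c,X):
    p=C[c]; y=(p['R']@np.atleast_2d(X).T).T+p['t']; v=y@p['K'].T; return v[:,:2]/v[:,2:]
def tri(a,b):
    from scipy.optimize import least_squares
    return least_squares(lambda X:np.r_[proj('side',X)[0]-a,proj('top',X)[0]-b],[.6,0,.05]).x
E
python3 - <<'E'
from h import *
from scipy.optimize import least_squares
print('trig',tri([306,181],[324.7,220.4]))
print('rel',tri([258,261.2],[255.9,248.9]),'clamp',tri([254.7,261.7],[250.8,213.7]))
obs=[('side',[0,0,0],[254.7,261.7]),('top',[0,0,0],[250.8,213.7]),('top',[0,-.139,.108],[324.7,220.4]),('side',[0,-.139,.108],[306,181]),('top',[-.07,-.026,.08],[255.9,248.9])]
def f(v):
    R=Rot.from_euler('z',v[2]).as_matrix()
    return np.concatenate([proj(c,R@np.array(X)+[v[0],v[1],0])[0]-u for c,X,u in obs])
for y0 in (0,1.57,3.1,-1.57):
    s=least_squares(f,[.6,0,y0],loss='soft_l1'); print(s.x,s.cost,np.round(s.fun,1))
E
```

```text
trig [ 0.49343898 -0.08192494  0.1039058 ]
rel [0.47777381 0.05675712 0.01273077] clamp [ 0.51709944  0.05665462 -0.00515182]
[ 0.51310815  0.05663567 -0.14468661] 5.101963947342013 [ 4.3 -0.6 -1.1 -0.7 -0.4 -0.2  0.3 -1.3 -0.3  0. ]
[ 0.51310815  0.05663567 -0.14468661] 5.101963947341961 [ 4.3 -0.6 -1.1 -0.7 -0.4 -0.2  0.3 -1.3 -0.3  0. ]
[0.51310815 0.05663567 6.1384987 ] 5.101963947341972 [ 4.3 -0.6 -1.1 -0.7 -0.4 -0.2  0.3 -1.3 -0.3  0. ]
[ 0.51310815  0.05663567 -0.14468661] 5.101963947342007 [ 4.3 -0.6 -1.1 -0.7 -0.4 -0.2  0.3 -1.3 -0.3  0. ]
```

The side camera shows the clamp partly hidden by the arm, with the trigger pad at about (306,181) and the stop at (203,298). In the top view the trigger pad is at (325,220), the release at (256,249), the tube near (222,207) and the stop at (177,197). The fit agrees with the networks' points to about 1 px, apart from the clamp origin in the side view, which is hidden and 4 px off.

```bash
cat >> h.py <<'E'
v0=[.51311,.05664,-.14469]; Rc=Rot.from_euler('z',v0[2]).as_matrix()
def W(p): return Rc@np.array(p)+[v0[0],v0[1],0]
def cl(X): return Rc.T@(np.array(X)-[v0[0],v0[1],0])
def T(): 
    o=bot.get_obs(); q=o['tool_rot']; return o,Rot.from_quat([q[1],q[2],q[3],q[0]]).as_matrix()
def shift(X): o,R=T(); return np.round(R.T@(np.array(X)-o['eef_pos']),4)
E
python3 - <<'E'
from h import *
o,R=T(); print(np.round(R,3)); print('yaw err of tool z vs clamp x deg',np.round(np.degrees(np.arctan2(*(Rc.T@R[:,2])[[1,0]])),1))
P=W([0,-.139,.108]); print(P,W([-.07,-.026,.08])); print(shift(P+[0,0,.03]))
E
```

```text
[[-0.909  0.     0.417]
 [-0.417 -0.    -0.909]
 [-0.    -1.     0.   ]]
yaw err of tool z vs clamp x deg -57.1
[ 0.49306819 -0.08090754  0.108     ] [0.44009263 0.04100468 0.08      ]
[-0.4145  0.0537 -0.396 ]
```

```bash
R='{"linear":[-0.4145,0.03,-0.396],"dr":[0,0,0],"hand":-1}'; python3 -m crank '[{"linear":[-0.4145,0.03,-0.396],"dr":[0,0,0],"hand":-1},{"linear":[-0.4145,0.03,-0.396],"dr":[0,0,0],"hand":-1},{"linear":[-0.4145,0.03,-0.396],"dr":[0,0,0],"hand":-1},{"linear":[-0.4145,0.03,-0.396],"dr":[0,0,0],"hand":-1},{"linear":[-0.4145,0.03,-0.396],"dr":[0,0,0],"hand":-1},{"linear":[-0.4145,0.03,-0.396],"dr":[0,0,0],"hand":-1},{"linear":[-0.4145,0.03,-0.396],"dr":[0,0,0],"hand":-1},{"linear":[-0.4145,0.03,-0.396],"dr":[0,0,0],"hand":-1},{"linear":[-0.4145,0.03,-0.396],"dr":[0,0,0],"hand":-1},{"linear":[-0.4145,0.03,-0.396],"dr":[0,0,0],"hand":-1}]'
python3 - <<'E'
from h import *
print(shift(W([0,-.139,.138])))
E
```

```text
t: 1.43
eef_pos: [0.4355, -0.2252, 0.1703]
tool_rot: [-0.151, 0.15, -0.691, 0.691]
contact_force: [0.9, -0.3, -0.5]
gripper_width: -0.001
[-0.1124  0.0322 -0.1072]
```

```bash
python3 -m crank '[{"linear":[-0.112,0.01,-0.107],"dr":[0,0,0],"hand":-1},{"linear":[-0.112,0.02,-0.107],"dr":[0,0,0],"hand":-1},{"linear":[-0.112,0.02,-0.107],"dr":[0,0,0],"hand":-1},{"linear":[-0.112,0.02,-0.107],"dr":[0,0,0],"hand":-1},{"linear":[-0.112,0.032,-0.107],"dr":[0,0,0],"hand":-1},{"linear":[-0.112,0.032,-0.107],"dr":[0,0,0],"hand":-1},{"linear":[-0.112,0.032,-0.107],"dr":[0,0,0],"hand":-1}]'
python3 - <<'E'
from h import *
for c in ['side','top']:
    im=bot.read_camera(c); cv2.imwrite(f'pics/{c}1.png',im)
    for n in ['clamp','trigger_pad','release_pad','tube_offcut','jaw']:
        print(c,n,[(np.round(d['xy'],1).tolist(),round(float(d['score']),2)) for d in bot.place_of(c,n)[:1]])
o,R=T();print(cl(o['eef_pos']),shift(W([0,-.139,.108])),o['contact_force'])
for n,p in dict(trig=[0,-.139,.108],rel=[-.07,-.026,.08],stop=[0,.134,.055],tcp=cl(o['eef_pos'])).items(): print(n,proj('side',W(p)),proj('top',W(p)))
E
```

```text
t: 2.02
eef_pos: [0.4915, -0.0834, 0.1376]
tool_rot: [0.15, -0.151, 0.691, -0.691]
contact_force: [-0.4, -0.1, 0.5]
gripper_width: -0.002
side clamp [([255.4, 259.0], 0.82)]
side trigger_pad [([305.6, 180.0], 0.92)]
side release_pad []
side tube_offcut [([235.5, 277.4], 0.93)]
side jaw [([257.3, 263.4], 0.64)]
top clamp [([247.6, 216.6], 0.68)]
top trigger_pad [([325.6, 221.8], 0.88)]
top release_pad [([255.6, 247.4], 0.98)]
top tube_offcut [([222.0, 209.3], 0.57)]
top jaw []
[-0.00050714 -0.14132806  0.1379844 ] [-0.0017  0.03   -0.0017] [-0.38622887 -0.292807   -0.06955505]
trig [[306.33431887 179.68663362]] [[324.33817538 220.23179438]]
rel [[301.53345658 240.78629215]] [[255.56078905 248.91034217]]
stop [[207.5676935  286.79982856]] [[179.49039518 198.78896972]]
tcp [[308.68034266 166.45388867]] [[327.73826911 219.40664493]]
```

View pics/side1.png

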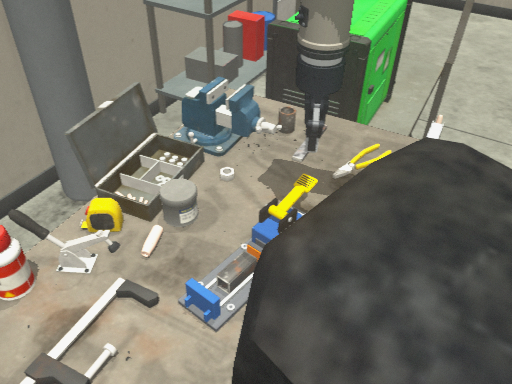

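Run:
```python
from h import *
a=cv2.imread('pics/side1.png')[90:240,220:370]; b=cv2.imread('pics/top1.png')[140:290,200:350]
cv2.imwrite('pics/crop1.png',cv2.resize(np.hstack([a,b]),(800,400),interpolation=cv2.INTER_CUBIC))
o,R=T();print(o['t'],o['eef_pos'])
```

```text
2.6167 [ 0.49223068 -0.08313816  0.1379844 ]
```

View pics/crop1.png

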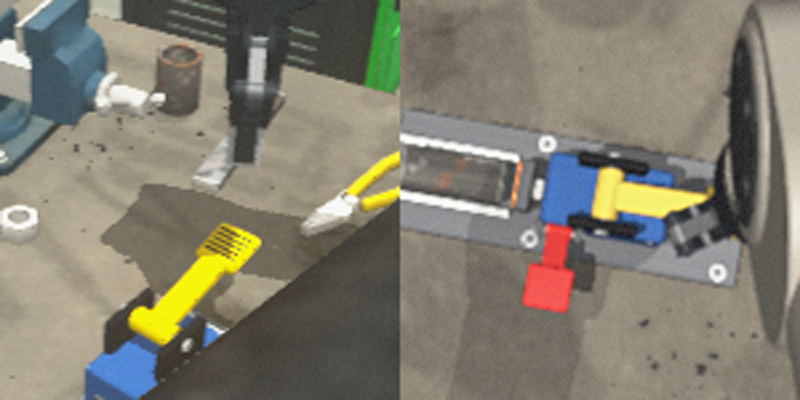

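```bash
python3 - <<'E'
from h import *
X=tri([312,150],[309,231]); print(X,cl(X),proj('side',X),proj('top',X))
for c in C: print(c,-C[c]['R'].T@C[c]['t'])
A=np.array([.4922,-.0831,.138])
for z in (0,.05,.1,.15,.2): print(z,proj('side',A+[0,0,z]),proj('top',A+[0,0,z]))
E
python3 - <<'E'
from h import *
a=bot.read_camera('side');b=bot.read_camera('top')
cv2.imwrite('pics/crop2.png',cv2.resize(np.hstack([a[100:220,250:370],b[150:270,240:360]]),(800,400),interpolation=cv2.INTER_CUBIC))
E
```

```text
[ 0.47055442 -0.04440405  0.20528909] [-0.02754179 -0.10612411  0.20528909] [[313.88820769 150.28144017]] [[308.40820851 229.3089774 ]]
side [0.2317634  0.56306964 0.65602279]
top [0.42705343 0.01858615 0.93974723]
0 [[308.687129  166.4630524]] [[327.71707385 219.42330308]]
0.05 [[311.212072   143.86354754]] [[331.67420212 216.9883649 ]]
0.1 [[313.94402143 119.41123152]] [[336.18970911 214.20983977]]
0.15 [[316.90952243  92.86851191]] [[341.39075304 211.00948346]]
0.2 [[320.13986146  63.9553593 ]] [[347.44627364 207.28334235]]
```

View pics/crop2.png

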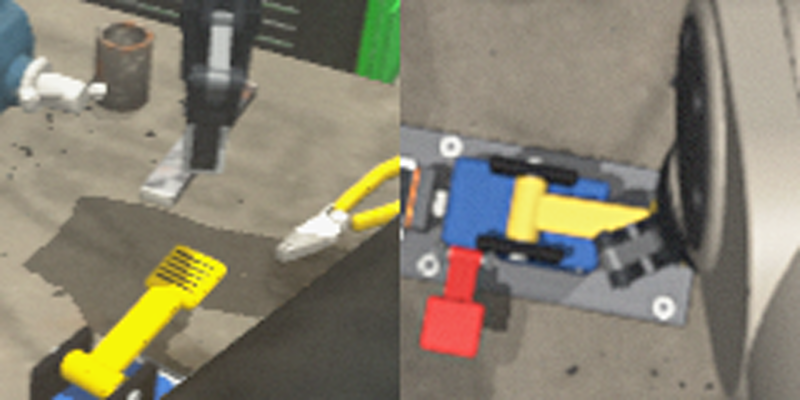

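The side crop shows the shut fingertip at about (312,151), some 16 px above where the reported TCP projects. In the top view the tip is hidden by the wrist, so the dark piece there is a knuckle. I'll go down in small steps and use force and side view to settle this.

```bash
python3 -m crank '[{"linear":[-0.001,0.010,-0.001],"dr":[0,0,0],"hand":-1},{"linear":[-0.001,0.02,-0.001],"dr":[0,0,0],"hand":-1},{"linear":[-0.001,0.026,-0.001],"dr":[0,0,0],"hand":-1},{"linear":[-0.001,0.026,-0.001],"dr":[0,0,0],"hand":-1}]'
python3 - <<'E'
from h import *
a=bot.read_camera('side')
cv2.imwrite('pics/crop3.png',cv2.resize(a[70:220,230:380],(600,600),interpolation=cv2.INTER_CUBIC))
o,R=T();print(o['t'],cl(o['eef_pos']),o['contact_force'],proj('side',o['eef_pos']))
E
```

```text
t: 3.05
eef_pos: [0.4911, -0.0815, 0.1098]
tool_rot: [0.15, -0.152, 0.691, -0.69]
contact_force: [-0.3, -0.7, 0.7]
gripper_width: -0.001
3.1 [-0.00125104 -0.13981693  0.11060646] [0.66755195 0.90975965 0.45036104] [[307.25279912 178.66022595]]
```

View pics/crop3.png

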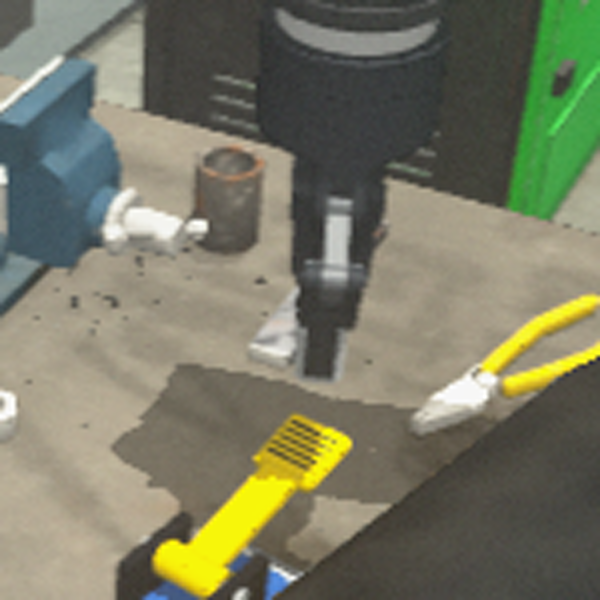

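Side view: the tip is at px (310,164) and the pad centre is at (305,181), so there is still a gap and no force. I'll continue down.

```bash
python3 -m crank '[{"linear":[0.0,0.010,0],"dr":[0,0,0],"hand":-1},{"linear":[0,0.02,0],"dr":[0,0,0],"hand":-1},{"linear":[0,0.02,0],"dr":[0,0,0],"hand":-1}]'
python3 - <<'E'
from h import *
a=bot.read_camera('side')
print(bot.place_of('side','trigger_pad')[:1])
cv2.imwrite('pics/crop4.png',cv2.resize(a[90:240,230:380],(600,600),interpolation=cv2.INTER_CUBIC))
o,R=T();print(o['t'],cl(o['eef_pos']),o['contact_force'],proj('side',o['eef_pos']))
E
```

```text
t: 3.35
eef_pos: [0.4913, -0.0816, 0.0899]
tool_rot: [0.15, -0.152, 0.691, -0.691]
contact_force: [0.1, -1.1, -0.6]
gripper_width: -0.0
[{'xy': [307.5, 181.5], 'score': 0.71}]
3.45 [-0.0007861  -0.13988559  0.09126784] [-0.04689777 -0.67629962 -1.08320288] [[306.18229311 186.50293191]]
```

View pics/crop4.png

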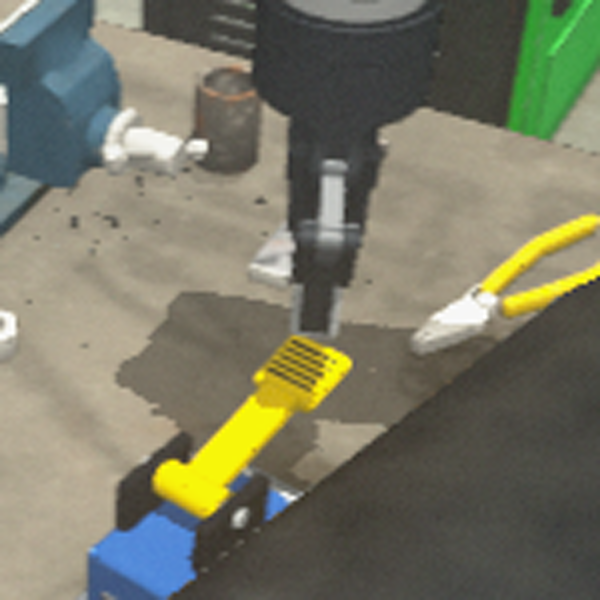

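Tip at px (309,174), the pad's back edge at about (306,174), and still no contact force. Another small step down.

```bash
python3 -m crank '[{"linear":[0.0,0.006,0],"dr":[0,0,0],"hand":-1},{"linear":[0,0.012,0],"dr":[0,0,0],"hand":-1},{"linear":[0,0.015,0],"dr":[0,0,0],"hand":-1},{"linear":[0,0.015,0],"dr":[0,0,0],"hand":-1}]'
python3 - <<'E'
from h import *
a=bot.read_camera('side')
print(bot.place_of('side','trigger_pad')[:1])
cv2.imwrite('pics/crop5.png',cv2.resize(a[90:240,230:380],(600,600),interpolation=cv2.INTER_CUBIC))
o,R=T();print(o['t'],cl(o['eef_pos']),o['contact_force'],proj('side',o['eef_pos']))
E
```

```text
t: 3.78
eef_pos: [0.4921, -0.0817, 0.0761]
tool_rot: [0.15, -0.151, 0.691, -0.691]
contact_force: [-0.1, -0.7, -0.3]
gripper_width: -0.001
[{'xy': [305.5, 179.2], 'score': 0.91}]
3.8833 [-0.00031253 -0.13983371  0.07678982] [-0.1944942   0.52208365 -0.6209477 ] [[305.31651153 192.22705234]]
```

View pics/crop5.png

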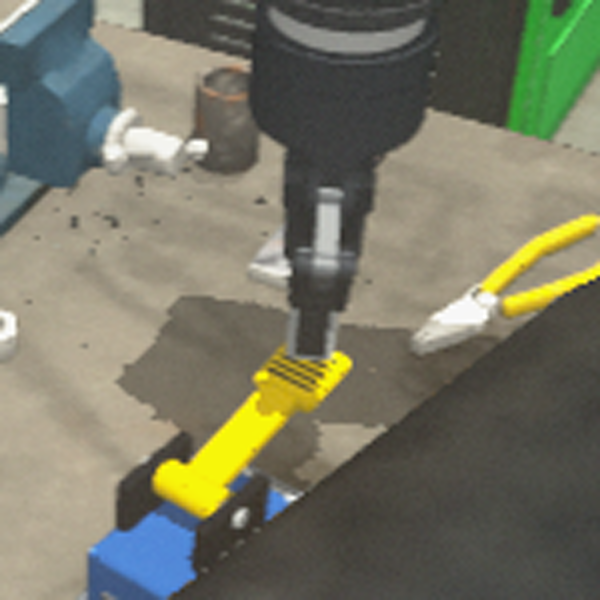

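The tip (308,180) now overlaps the pad, so it is over it and the visible tip sits about 30 mm above the reported TCP. I'll press on by force.

```bash
for i in 1; do python3 -m crank '[{"linear":[0.0,0.004,0],"dr":[0,0,0],"hand":-1},{"linear":[0,0.006,0],"dr":[0,0,0],"hand":-1}]'; done; python3 -m crank '[{"linear":[0.0,0.004,0],"dr":[0,0,0],"hand":-1},{"linear":[0,0.006,0],"dr":[0,0,0],"hand":-1}]';  python3 -m crank '[{"linear":[0.0,0.004,0],"dr":[0,0,0],"hand":-1},{"linear":[0,0.006,0],"dr":[0,0,0],"hand":-1}]'
python3 - <<'E'
from h import *
a=bot.read_camera('side'); cv2.imwrite('pics/s6.png',a)
for n in ['trigger_pad','jaw','tube_offcut']: print(bot.place_of('side',n)[:1])
o,R=T();print(o['t'],cl(o['eef_pos']),o['contact_force'])
E
```

```text
t: 4.05
eef_pos: [0.493, -0.0818, 0.0709]
tool_rot: [-0.151, 0.151, -0.691, 0.691]
contact_force: [0.4, -1.9, 2.8]
gripper_width: -0.0
t: 4.22
eef_pos: [0.4932, -0.0828, 0.0652]
tool_rot: [-0.151, 0.15, -0.69, 0.691]
contact_force: [-1.7, -4.1, 9.8]
gripper_width: 0.002
t: 4.38
eef_pos: [0.4931, -0.0839, 0.0596]
tool_rot: [-0.15, 0.15, -0.69, 0.692]
contact_force: [-3.1, -5.9, 14.2]
gripper_width: -0.005
[{'xy': [308.5, 184.1], 'score': 0.85}]
[{'xy': [258.5, 261.4], 'score': 0.63}]
[{'xy': [235.9, 280.1], 'score': 0.58}]
4.5833 [ 0.00043377 -0.14197276  0.05976565] [-2.80213429 -5.10980673 10.6597568 ]
```

```bash
python3 -m crank '[{"linear":[0.0,0.005,0],"dr":[0,0,0],"hand":-1},{"linear":[0,0.010,0],"dr":[0,0,0],"hand":-1},{"linear":[0,0.014,0],"dr":[0,0,0],"hand":-1},{"linear":[0,0.014,0],"dr":[0,0,0],"hand":-1}]'
python3 - <<'E'
from h import *
a=bot.read_camera('side'); cv2.imwrite('pics/crop6.png',cv2.resize(a[150:330,160:340],(600,600),interpolation=cv2.INTER_CUBIC))
for n in ['trigger_pad','jaw','tube_offcut']: print([d['xy'] for d in bot.place_of('side',n)[:1]])
o,R=T();print(o['t'],cl(o['eef_pos']),o['contact_force'])
E
```

```text
t: 4.92
eef_pos: [0.4934, -0.084, 0.0452]
tool_rot: [-0.15, 0.15, -0.69, 0.692]
contact_force: [0.1, -5.3, 7.8]
gripper_width: -0.001
[[307.6, 190.0]]
[[255.5, 268.2]]
[[232.5, 278.7]]
5.1167 [ 0.00075152 -0.14183279  0.04551557] [-0.72881126 -6.0977046   7.38397356]
```

View pics/crop6.png

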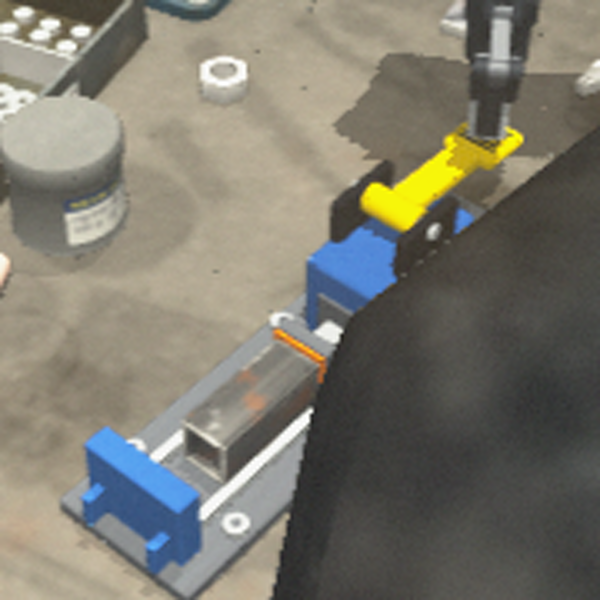

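The jaw has advanced about 12 mm and touches the tube, and the trigger is fully down. I'll repeat the stroke.

```bash
for k in 1 2 3; do python3 -m crank '[{"linear":[0,-0.015,0],"dr":[0,0,0],"hand":-1},{"linear":[0,-0.034,0],"dr":[0,0,0],"hand":-1},{"linear":[0,-0.034,0],"dr":[0,0,0],"hand":-1},{"linear":[0,-0.034,0],"dr":[0,0,0],"hand":-1},{"linear":[0,-0.034,0],"dr":[0,0,0],"hand":-1},{"linear":[0,-0.034,0],"dr":[0,0,0],"hand":-1}]' | grep -E 'eef|force'; python3 -m crank '[{"linear":[0,0.005,0],"dr":[0,0,0],"hand":-1},{"linear":[0,0.010,0],"dr":[0,0,0],"hand":-1},{"linear":[0,0.015,0],"dr":[0,0,0],"hand":-1},{"linear":[0,0.020,0],"dr":[0,0,0],"hand":-1},{"linear":[0,0.025,0],"dr":[0,0,0],"hand":-1},{"linear":[0,0.030,0],"dr":[0,0,0],"hand":-1},{"linear":[0,0.034,0],"dr":[0,0,0],"hand":-1},{"linear":[0,0.034,0],"dr":[0,0,0],"hand":-1},{"linear":[0,0.034,0],"dr":[0,0,0],"hand":-1}]'| grep -E 't:|eef|force'; done
python3 - <<'E'
from h import *
a=bot.read_camera('side'); cv2.imwrite('pics/crop7.png',cv2.resize(a[150:330,160:340],(600,600),interpolation=cv2.INTER_CUBIC))
for n in ['trigger_pad','jaw','tube_offcut']: print([d['xy'] for d in bot.place_of('side',n)[:1]])
for y in (.06,.0865,.0965): print(y,proj('side',W([0,y,.010])))
E
```

```text
eef_pos: [0.492, -0.0816, 0.0781]
contact_force: [0.2, 0.2, -0.1]
t: 6.37
eef_pos: [0.4924, -0.0833, 0.0447]
tool_rot: [-0.15, 0.151, -0.69, 0.691]
contact_force: [-2.2, -4.6, 7.5]
eef_pos: [0.4919, -0.0816, 0.0779]
contact_force: [-0.7, -0.1, -0.6]
t: 7.62
eef_pos: [0.4923, -0.0833, 0.0447]
tool_rot: [-0.15, 0.151, -0.69, 0.691]
contact_force: [-1.8, -4.6, 7.7]
eef_pos: [0.4919, -0.0816, 0.0779]
contact_force: [-0.3, -0.8, 0.2]
t: 8.87
eef_pos: [0.4924, -0.0833, 0.0447]
tool_rot: [-0.15, 0.151, -0.69, 0.691]
contact_force: [-2.6, -3.5, 7.8]
[[306.6, 192.4]]
[[249.1, 271.4]]
[[224.4, 289.6]]
0.06 [[237.83760442 277.14429035]]
0.0865 [[227.85618762 286.37274518]]
0.0965 [[223.98796237 289.94916551]]
```

View pics/crop7.png

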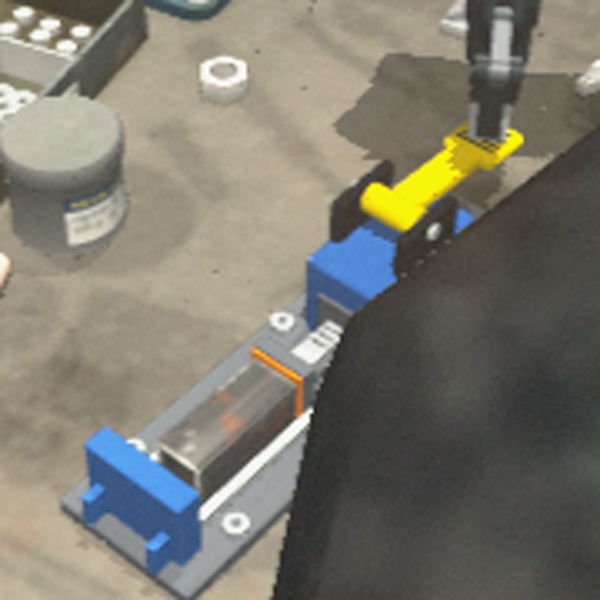

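The tube's end is close to the stop, at crop (180,470). Three more strokes do no harm and make sure of it.

```bash
for k in 1 2 3; do python3 -m crank '[{"linear":[0,-0.015,0],"dr":[0,0,0],"hand":-1},{"linear":[0,-0.034,0],"dr":[0,0,0],"hand":-1},{"linear":[0,-0.034,0],"dr":[0,0,0],"hand":-1},{"linear":[0,-0.034,0],"dr":[0,0,0],"hand":-1},{"linear":[0,-0.034,0],"dr":[0,0,0],"hand":-1},{"linear":[0,-0.034,0],"dr":[0,0,0],"hand":-1}]' | grep -E 'force'; python3 -m crank '[{"linear":[0,0.005,0],"dr":[0,0,0],"hand":-1},{"linear":[0,0.010,0],"dr":[0,0,0],"hand":-1},{"linear":[0,0.015,0],"dr":[0,0,0],"hand":-1},{"linear":[0,0.020,0],"dr":[0,0,0],"hand":-1},{"linear":[0,0.025,0],"dr":[0,0,0],"hand":-1},{"linear":[0,0.030,0],"dr":[0,0,0],"hand":-1},{"linear":[0,0.034,0],"dr":[0,0,0],"hand":-1},{"linear":[0,0.034,0],"dr":[0,0,0],"hand":-1},{"linear":[0,0.034,0],"dr":[0,0,0],"hand":-1}]'| grep -E 't:|eef|force'; done
python3 -m crank '[{"linear":[0,-0.02,0],"dr":[0,0,0],"hand":-1},{"linear":[0,-0.05,0],"dr":[0,0,0],"hand":-1},{"linear":[0,-0.08,0],"dr":[0,0,0],"hand":-1},{"linear":[0,-0.08,0],"dr":[0,0,0],"hand":-1},{"linear":[0,-0.08,0],"dr":[0,0,0],"hand":-1}]'
python3 - <<'E'
from h import *
a=bot.read_camera('side'); cv2.imwrite('pics/s8.png',a)
for n in ['trigger_pad','jaw','tube_offcut']: print([d['xy'] for d in bot.place_of('side',n)[:1]])
print('to release pad, eef z .12:',shift(W([-.070,-.026,.12])))
E
```

```text
contact_force: [0.1, -0.2, -0.5]
t: 10.32
eef_pos: [0.4927, -0.0837, 0.0447]
tool_rot: [-0.15, 0.15, -0.69, 0.692]
contact_force: [-1.2, -5.6, 6.6]
contact_force: [0.0, -1.1, 0.2]
t: 11.57
eef_pos: [0.4923, -0.0834, 0.0447]
tool_rot: [-0.15, 0.151, -0.69, 0.691]
contact_force: [-2.1, -4.2, 6.8]
contact_force: [0.1, -0.1, -0.6]
t: 12.82
eef_pos: [0.4926, -0.0825, 0.0445]
tool_rot: [-0.15, 0.151, -0.691, 0.691]
contact_force: [-0.8, -2.1, 3.8]
t: 13.23
eef_pos: [0.494, -0.0815, 0.126]
tool_rot: [-0.152, 0.15, -0.691, 0.691]
contact_force: [0.0, -0.6, 1.2]
gripper_width: -0.003
[[309.1, 186.5]]
[[243.6, 279.7]]
[[218.1, 293.2]]
to release pad, eef z .12: [-0.0043  0.0037 -0.1328]
```

```bash
python3 -m crank '[{"linear":[-0.004,0,-0.03],"dr":[0,7,0],"hand":-1},{"linear":[-0.004,0,-0.07],"dr":[0,14,0],"hand":-1},{"linear":[-0.004,0,-0.1],"dr":[0,21,0],"hand":-1},{"linear":[-0.004,0.004,-0.133],"dr":[0,28,0],"hand":-1},{"linear":[-0.004,0.004,-0.133],"dr":[0,33,0],"hand":-1},{"linear":[-0.004,0.004,-0.133],"dr":[0,33,0],"hand":-1},{"linear":[-0.004,0.004,-0.133],"dr":[0,33,0],"hand":-1}]'
python3 - <<'E'
from h import *
o,R=T();print(np.round(Rc.T@R,2),cl(o['eef_pos']))
b=bot.read_camera('top');a=bot.read_camera('side')
for n in ['release_pad','tube_offcut','jaw']:print(n,[(c,d['xy'],d['score']) for c in C for d in bot.place_of(c,n)[:1]])
print('to contact height .055',shift(W([-.070,-.026,.055])))
cv2.imwrite('pics/crop9.png',cv2.resize(np.hstack([a[120:320,180:380],b[130:330,150:350]]),(800,400),interpolation=cv2.INTER_CUBIC))
E
```

```text
t: 14.02
eef_pos: [0.4405, 0.0407, 0.1202]
tool_rot: [0.051, -0.05, -0.705, 0.706]
contact_force: [-0.6, -0.1, -0.3]
gripper_width: -0.0
[[-1. -0.  0.]
 [-0. -0. -1.]
 [ 0. -1.  0.]] [-0.06953906 -0.02624559  0.12022618]
release_pad []
tube_offcut [('side', [222.5, 290.6], 0.61), ('top', [201.6, 205.8], 0.77)]
jaw [('side', [243.0, 279.1], 0.73), ('top', [231.8, 209.0], 0.56)]
to contact height .055 [ 0.0011  0.0659 -0.0005]
```

View pics/crop9.png

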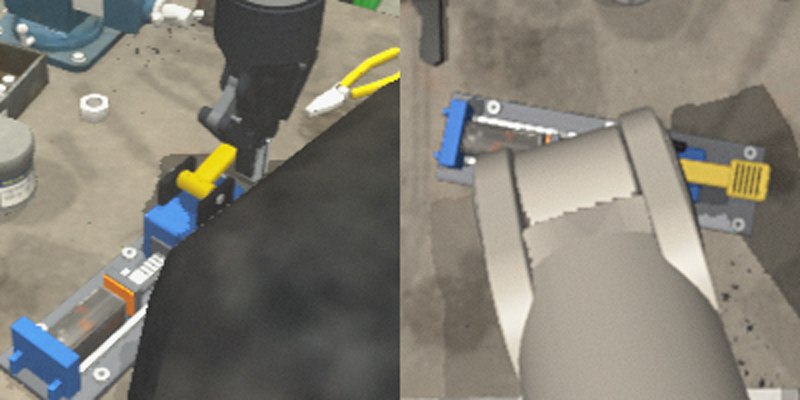

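The tube is against the stop with the jaw behind it, and the trigger is up. Now I'll lower onto the release (hidden in both views) and feel for contact.

```bash
python3 -m crank '[{"linear":[0.001,0.02,0],"dr":[0,0,0],"hand":-1},{"linear":[0.001,0.04,0],"dr":[0,0,0],"hand":-1},{"linear":[0.001,0.054,0],"dr":[0,0,0],"hand":-1},{"linear":[0.001,0.06,0],"dr":[0,0,0],"hand":-1},{"linear":[0.001,0.06,0],"dr":[0,0,0],"hand":-1}]' | grep -E 'eef|force'
for k in 1 2 3 4; do python3 -m crank '[{"linear":[0,0.003,0],"dr":[0,0,0],"hand":-1},{"linear":[0,0.005,0],"dr":[0,0,0],"hand":-1}]' | grep -E 'eef|force'; done
```

```text
eef_pos: [0.439, 0.0407, 0.0598]
contact_force: [0.6, 0.6, 0.4]
eef_pos: [0.4408, 0.0411, 0.0565]
contact_force: [-0.1, 0.1, -0.0]
eef_pos: [0.4404, 0.041, 0.0512]
contact_force: [0.6, -0.2, -0.7]
eef_pos: [0.44, 0.041, 0.0458]
contact_force: [0.2, -0.0, -0.1]
eef_pos: [0.4399, 0.041, 0.0406]
contact_force: [0.1, 0.4, -0.9]
```

```bash
for k in 1 2; do python3 -m crank '[{"linear":[0,0.002,0],"dr":[0,0,0],"hand":-1},{"linear":[0,0.004,0],"dr":[0,0,0],"hand":-1}]' | grep -E 'eef|force'; done
python3 - <<'E'
from h import *
a=bot.read_camera('side');b=bot.read_camera('top')
for c in C:
  for n in ['jaw','trigger_pad','release_pad']:print(c,n,[(d['xy'],round(float(d['score']),2)) for d in bot.place_of(c,n)[:1]])
o,R=T();print(cl(o['eef_pos']),o['contact_force'])
E
```

```text
eef_pos: [0.4388, 0.0411, 0.0368]
contact_force: [-7.0, 0.3, 10.2]
eef_pos: [0.4376, 0.0411, 0.0327]
contact_force: [-7.9, 1.6, 11.2]
side jaw [([243.3, 270.7], 0.87)]
side trigger_pad []
side release_pad []
top jaw [([230.3, 210.8], 0.73)]
top trigger_pad [([326.8, 221.0], 0.62)]
top release_pad []
[-0.07253991 -0.02627863  0.03270663] [-7.48311742  0.93840196  9.06131585]
```

```bash
for k in 1 2 3; do python3 -m crank '[{"linear":[0,0.002,0],"dr":[0,0,0],"hand":-1},{"linear":[0,0.004,0],"dr":[0,0,0],"hand":-1}]' | grep -E 'eef|force'; done
python3 - <<'E'
from h import *
a=bot.read_camera('side')
print([(d['xy'],round(float(d['score']),2)) for d in bot.place_of('side','jaw')[:1]])
E
```

```text
eef_pos: [0.4368, 0.0412, 0.0286]
contact_force: [-9.1, 1.9, 11.2]
eef_pos: [0.4365, 0.0411, 0.0244]
contact_force: [-8.4, 2.0, 11.1]
eef_pos: [0.4366, 0.0411, 0.0205]
contact_force: [-8.4, 2.1, 11.8]
[([260.0, 261.6], 0.71)]
```

The jaw is back at its rest pixel. I'll hold for half a second, then lift away and check.

```bash
python3 -m crank '[{"linear":[0,0.001,0],"dr":[0,0,0],"hand":-1},{"linear":[0,0.001,0],"dr":[0,0,0],"hand":-1},{"linear":[0,0.001,0],"dr":[0,0,0],"hand":-1},{"linear":[0,0.001,0],"dr":[0,0,0],"hand":-1},{"linear":[0,0.001,0],"dr":[0,0,0],"hand":-1},{"linear":[0,0.001,0],"dr":[0,0,0],"hand":-1},{"linear":[0,0.001,0],"dr":[0,0,0],"hand":-1}]' | grep -E 'eef|force'
python3 -m crank '[{"linear":[0,-0.02,0],"dr":[0,0,0],"hand":-1},{"linear":[0,-0.05,0],"dr":[0,0,0],"hand":-1},{"linear":[0,-0.09,0],"dr":[0,0,0],"hand":-1},{"linear":[0,-0.12,0],"dr":[0,0,0],"hand":-1},{"linear":[0,-0.12,0.0],"dr":[0,0,0],"hand":-1}]' | grep -E 'eef|force'
python3 -m crank '[{"linear":[0,0,0.04],"dr":[0,0,0],"hand":-1},{"linear":[0,0,0.08],"dr":[0,0,0],"hand":-1},{"linear":[0,0,0.12],"dr":[0,0,0],"hand":-1},{"linear":[0,0,0.16],"dr":[0,0,0],"hand":-1},{"linear":[0,0,0.2],"dr":[0,0,0],"hand":-1},{"linear":[0,0,0.24],"dr":[0,0,0],"hand":-1},{"linear":[0,0,0.25],"dr":[0,0,0],"hand":-1},{"linear":[0,0,0.25],"dr":[0,0,0],"hand":-1}]'
python3 - <<'E'
from h import *
b=bot.read_camera('top');a=bot.read_camera('side')
for n in ['jaw','tube_offcut']:print(n,[(c,d['xy'],round(float(d['score']),2)) for c in C for d in bot.place_of(c,n)[:1]])
for y in (.0865,.0965): print(y,proj('side',W([0,y,.010])),proj('top',W([0,y,.010])))
cv2.imwrite('pics/crop10.png',cv2.resize(np.hstack([a[200:350,160:310],b[150:300,150:300]]),(800,400),interpolation=cv2.INTER_CUBIC))
E
```

```text
eef_pos: [0.4367, 0.0411, 0.0196]
contact_force: [-8.8, 1.7, 10.3]
eef_pos: [0.4441, 0.0418, 0.1455]
contact_force: [1.7, -0.2, 0.1]
t: 18.5
eef_pos: [0.4024, -0.2097, 0.1395]
tool_rot: [0.054, -0.054, -0.705, 0.705]
contact_force: [0.8, 0.3, -0.1]
gripper_width: -0.002
jaw [('side', [257.0, 261.8], 0.64), ('top', [252.2, 215.8], 0.53)]
tube_offcut [('side', [221.7, 291.8], 0.75), ('top', [198.9, 204.5], 0.78)]
0.0865 [[227.85618762 286.37274518]] [[206.95576554 205.41295408]]
0.0965 [[223.98796237 289.94916551]] [[202.05135042 204.59451913]]
```

View pics/crop10.png

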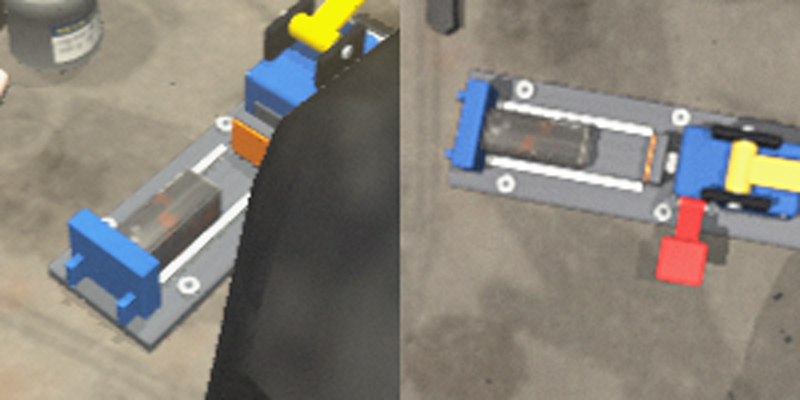

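The tube lies against the stop in line with the bed, the jaw is fully back, and the robot is clear of everything.

```bash
python3 -c "
from station import bot
print(bot.hand_in())"
```

```text
the job is handed in; nothing more can be done
None
```

I pumped the trigger with seven full strokes until the tube was against the end stop. Then I pressed the release about 17 mm, held it until the jaw sprang back, and moved the arm clear. The arm's moves ended at 18.5 s, and I handed the job in right after the final check.

- **Final check, both cameras:** the tube sits straight on the bed against the stop. Its detected origin is within 2 to 3 px of the fully seated position, towards the stop. The jaw was detected within 2 px of its starting position in the side view. The wrist force was about zero, and the hand was clear of the clamp.
- **Disagreement, fingertips:** contact came 35 to 42 mm lower in reported TCP height than the pad heights suggested, and the side view also showed the fingertips higher than reported. I did not find the cause, so I found both contacts by force instead.
- **Release seen only indirectly:** the arm hid the release lever from both cameras during the press. I judged it by force (about 11 N upward and 8 N sideways) and by the jaw springing back.
- **Not measured:** I did not measure the jaw travel value directly. No forces between the robot and the tube or jaw were measured, but the hand stayed over the trigger and release pads and I saw no contact with either.

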